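Slide a milk-glass dish into the display corner

TASK

The white milk-glass dish has been left out on the shop table: slide it along the table, without lifting it, into the inside of the wooden guard-rail corner until it stands close up to both rails (within about half a centimetre of each). It is thin old glass, so move it gently: never press on it, or press it against the rails, with more than 20 N, do not tip it, and leave the other goods where they are.

Things in the scene. Friction and masses are not known exactly. Their poses are not given: they have to be found in the camera images.
- dish: Loose open-topped straight-sided round dish of white milk glass, tiny beads below its rim: outside diameter 130 mm, height 55 mm, wall 5 mm (inside diameter 120 mm), floor 6 mm thick, 0.28 to 0.52 kg. Pushing it slowly along the table takes about 1 to 4 N; it can be pushed from outside or by fingers put down inside it. Origin: centre of its underside; z up.
- corner: Fixed L-shaped dark wood guard rail: two rails 30 mm high, 16 mm thick, 130 mm long inside, at a right angle; a 46 mm high, 22 mm wide post at the joint. Origin: inner corner, at table height. Inside faces: plane x = 0 (rail runs to -y) and plane y = 0 (rail runs to -x) of this frame. The dish goes in the quadrant x < 0, y < 0; touching both rails its centre is at (-65, -65) mm.
- candlestick: Loose brass candlestick, 135 mm tall, foot 84 mm across; a bystander. Origin: centre of its underside.
- mug: Loose blue mug, 80 mm across and 85 mm tall with a handle; a bystander. Origin: centre of its underside.
- jar: Loose terracotta jar with a wooden lid, 90 mm across and 120 mm tall; a bystander. Origin: centre of its underside.
Not all that is in view belongs to the job. There is more than one size of the dish; the one meant has the size given above.

How it is judged:
By the outcome, as a careful person would: the job done as asked, in the order asked, and still so for the second after the job is handed in, with the robot touching nothing.
It also fails if it takes over 70 s, if anything falls off the work surface, if the arm or the gripper's body presses on something with over 40 N, if the wrist force passes 120 N, or if a joint passes its speed limit or range.

ROBOT

A 6-joint arm with a two-finger parallel gripper is mounted at the origin on the work surface. World frame = base frame: x ahead of the robot, y to its left, z up, the work surface at z = 0. Lengths are in m, angles in degrees, forces in N, time in s.
With the tool pointing down it reaches from about 0.25 to 0.725 m from the base axis. Payload 9.7 kg.
Tool frame: the origin (TCP) lies at the very end of the fingers, on their centre line; the grasp point (between the pads) lies 19 mm behind it; z points along the fingers, y is the direction in which the jaws open and shut (so a half turn about z gives the same grasp; the last joint's range is limited). The gripper opens to 85 mm and grips with 20 to 120 N. Pads are 22 mm wide; open, the fingers measure 114 mm over their backs; the gripper's body (76 mm by 85 mm) begins 54 mm behind the grasp point. The pads swing forward as they close: fully open they stand 13 mm farther back than shut.
Start: joints at [-67.609, 4.979, 10.078, 95.1, 0, 90], TCP at [0.21, -0.509, 0.231] pointing down, gripper open.
Joint ranges: [-179.16, 179.16], [-48.56, 103.87], [-65.8, 70.77], [-126.05, 130.52], [-82.76, 87.17], [-180, 180]. Speed limits (degrees/s): [127.2, 127.2, 147.25, 180, 180, 180].

INTERFACE

Orientations are given as [roll, pitch, yaw] about the fixed x, y, z axes, in that order (R = Rz(yaw) Ry(pitch) Rx(roll)).
In Python, from workcell import bot gives the robot as it stands. The module is installed in compiled form; this text tells all that it offers.
- The arm moves only by the tool step_arm, never from a script. Its arguments are lists of equal length, an entry for each row: "dr": the turn, a rotation vector about the tool's x, y, z in rad, a list of three; "xyz": the shift along the tool's x, y, z in units of 40 mm (1.0 is 40 mm), a list of three; "gripper": the opening, from 0 (shut) to 1 (fully open). In form: {"dr": [[wx, wy, wz], ...], "xyz": [[x, y, z], ...], "gripper": [gripper, ...]}. A call has exactly 8 rows; each row is the pose to reach, as a shift and turn from the pose commanded when the call began, along the tool's axes at that moment; what a row does not reach only later rows make up. A row lasts 1/10 s, in which the tool goes at most 50 mm and 8.59 degrees, less where a joint would pass 70% of its speed; a pose out of reach is approached as far as the arm can. A call with a gripper value outside its range is refused whole. The fingers move at their own pace and stop on an object; "squeeze" is the grip in N (left out, the last holds). Time passes only in rows, so rows that repeat a pose let the fingers close, or fill a call up. It gives the time, the measured TCP pose, the force and the opening at its end, in the units of the state.
- bot.get_obs(): the state, without advancing time (a new reading comes with each control period).
- bot.camera(name): name is "side" or "top"; returns a dict with "image" (420x560x3 uint8, red, green, blue), "camera_matrix" (3x3 intrinsics, pixels), "k1" (the pictures are not rectified: a ray, as slopes to the right and down, at radius r is drawn at 1 + k1 r^2 times it, then the intrinsics apply), "R" (3x3) and "t" (3): a world point X has camera coordinates R X + t. Camera axes: x right, y down, z forward; pixel columns grow to the right and rows downward; lengths in m; the calibration is good to about 2 mm. A picture is of the moment at which its call begins. There is no depth.
- bot.job_done(): hands the job in, once; it reports no verdict.
Trained networks look in a picture, given as the dict that the camera call returned (one of the last four; its "shot" number tells which), for a name from the list of things; names that differ only in an ending like _2 or _b are one class to them, and where a whole thing is asked for, a point or a joint stands for the part that bears it (a point fixed in the world has none). Each returns a list of dicts, best first, with "p" (0 to 1); they miss things now and then, are a little off and sometimes report something else, mostly with a low value. They report only what shows in the picture. A call takes as long as a camera call. They do not tell look-alikes from the thing itself.
- bot.regions_of(picture, thing): "region" (420x560 bool, what is visible of it) and "box" ([centre column, centre row, width, height] in pixels, round what is visible of it).
The state is a dict: "time": time; "q": joint angles; "qd": joint speeds; "joint_efforts": joint torques, N m; "ee_pos": TCP position; "tcp_rot": TCP orientation; "wrist_force": force on the tool from outside, world axes, zero at the start; "torque": the same for the moment, N m; "opening": finger opening in m.
Only numpy, scipy, OpenCV 4.12 (cv2) and the standard library are available. Lean on these libraries where they do the work, as an engineer would, in place of code of your own. Each camera call takes 0.05 s, during which the arm holds its last target.

## Working session

There is one attempt and no reset: what is moved stays moved. The work goes in short steps, Python scripts to look and compute and a tool call to move; the robot and the scene stay as the last step left them, time stands still between calls to the robot, and variables do not carry over. Pictures are saved under pics/ and viewed, and the job is handed in when it is done.

Besides the shell and the picture viewer there is one more tool, called after "Request:" as name(argument=value, ...), one argument or row to a line, values as JSON. step_arm: Moves the arm, as the interface text tells. Its arguments: {"type":"object","properties":{"dr":{"type":"array"},"xyz":{"type":"array"},"gripper":{"type":"array"},"squeeze":{"type":"number"}},"required":["dr","xyz","gripper"]}

```bash
mkdir -p pics; cat > h.py <<'E'
import numpy as np, cv2
from workcell import bot
def pix(cam,X):
    X=np.atleast_2d(np.asarray(X,float)); c=X@np.array(cam["R"]).T+np.array(cam["t"])
    s=c[:,:2]/c[:,2:]; r2=(s**2).sum(1,keepdims=True); s=s*(1+cam["k1"]*r2)
    K=np.array(cam["camera_matrix"]); return s@K[:2,:2].T+K[:2,2]
def ray(cam,uv):
    K=np.array(cam["camera_matrix"]); uv=np.atleast_2d(np.asarray(uv,float))
    d=(uv-K[:2,2])/[K[0,0],K[1,1]]; s=d.copy()
    for _ in range(20): s=d/(1+cam["k1"]*(s**2).sum(1,keepdims=True))
    R=np.array(cam["R"]); t=np.array(cam["t"])
    return -R.T@t, np.c_[s,np.ones(len(s))]@R
def onz(cam,uv,z):
    o,d=ray(cam,uv); return o+d*((z-o[2])/d[:,2:])
def save(n,im): cv2.imwrite("pics/"+n+".png",cv2.cvtColor(im,cv2.COLOR_RGB2BGR))
E
python3 - <<'E'
from h import *
print(bot.get_obs())
for n in("top","side"):
    c=bot.camera(n); save(n+"0",c["image"]); print(n,c["k1"],np.round(-np.array(c["R"]).T@c["t"],3))
    for th in("dish","corner","candlestick","mug","jar"):
        for r in bot.regions_of(c,th): print(th,round(r["p"],2),np.round(r["box"],1),np.round(onz(c,[r["box"][:2]],0.03),3))
E
```

```text
{'time': 0.0, 'q': array([-6.76089965e+01,  5.01198884e+00,  1.00347221e+01,  9.50980338e+01,
       -1.60877066e-03,  8.99993446e+01]), 'qd': array([-0.07440676,  0.01919011,  0.1041568 , -0.05955588, -0.0360479 ,
        0.02833467]), 'joint_efforts': array([-1.63518805e-03, -5.20389211e+01,  4.64803720e+01,  1.64825411e-02,
       -8.70093527e-05,  9.13351101e-06]), 'ee_pos': array([ 0.20941946, -0.50833723,  0.23057693]), 'tcp_rot': array([-1.79924699e+02,  1.60790797e-03,  2.23916609e+01]), 'wrist_force': array([ 0.00658224, -0.56359409,  0.35593445]), 'torque': array([-0.00442659, -0.00740632, -0.02191852]), 'opening': 0.08539884244203483}
top -0.09554217491590361 [ 0.377 -0.044  0.929]
dish 0.86 [350.2 306.4  46.9  45. ] [[ 0.276 -0.227  0.03 ]]
dish 0.66 [338.1 227.9  55.9  54.8] [[ 0.459 -0.197  0.03 ]]
dish 0.56 [423.9 265.9  81.8  76.5] [[ 0.373 -0.405  0.03 ]]
candlestick 0.66 [136.4 226.2  35.5  35.3] [[0.449 0.284 0.03 ]]
mug 0.59 [395.7 154.8  46.   40.5] [[ 0.644 -0.339  0.03 ]]
jar 0.86 [138.5 140.2  54.4  50.6] [[0.662 0.296 0.03 ]]
side -0.11707043708362574 [0.14  0.85  1.053]
dish 0.86 [358.  137.4  63.4  57.9] [[ 0.37  -0.409  0.03 ]]
dish 0.71 [373.6 185.9  32.7  38.9] [[ 0.279 -0.221  0.03 ]]
dish 0.68 [309.4 179.2  46.5  47.3] [[ 0.451 -0.19   0.03 ]]
corner 0.69 [206.6 221.8  48.1  61.5] [[0.651 0.045 0.03 ]]
candlestick 0.66 [238.9 324.6  37.6  44.2] [[0.456 0.297 0.03 ]]
candlestick 0.41 [264.8 131.9  29.9  36.1] [[ 0.641 -0.345  0.03 ]]
mug 0.71 [261.9 131.7  30.1  34.8] [[ 0.65  -0.343  0.03 ]]
mug 0.45 [238.7 324.1  37.   40.3] [[0.457 0.296 0.03 ]]
jar 0.64 [164.6 289.1  45.6  65.3] [[0.654 0.267 0.03 ]]
```

View pics/top0.png

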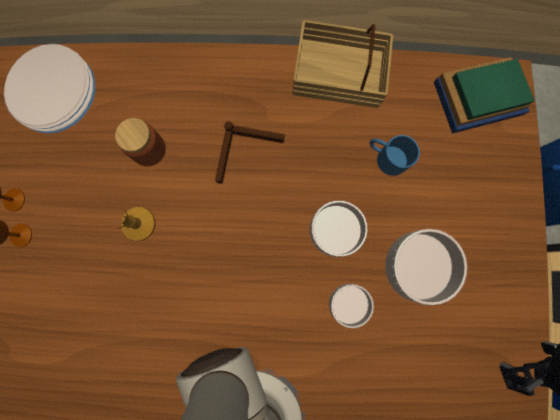

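View pics/side0.png

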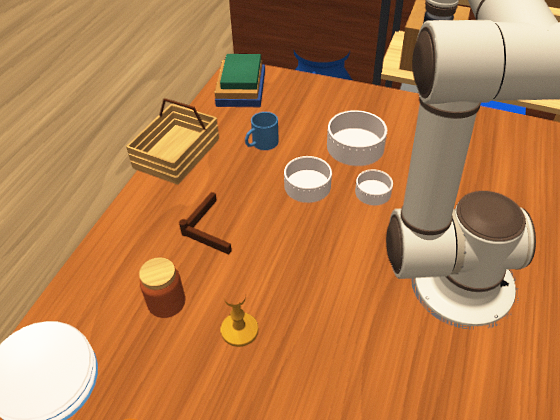

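The top view shows three white dishes: (338,228), (350,306) and (425,266). The corner post is at (229,127), with rails running to (284,138) and (219,182). Next I measure the dish sizes, the dish pose and the corner pose.

```bash
cat > m.py <<'E'
from h import *
from scipy.optimize import least_squares
from scipy.spatial import ConvexHull
def hullmask_pts(mask):
    cs,_=cv2.findContours(mask.astype(np.uint8),cv2.RETR_EXTERNAL,cv2.CHAIN_APPROX_NONE)
    c=max(cs,key=cv2.contourArea); return cv2.convexHull(c)[:,0].astype(float)
a=np.linspace(0,2*np.pi,180,endpoint=False)
def supp(P,n): return (P@n.T).max(0)
A=np.linspace(0,2*np.pi,72,endpoint=False); N=np.c_[np.cos(A),np.sin(A)]
def cyl(x,y,r,h): 
    return np.r_[np.c_[x+r*np.cos(a),y+r*np.sin(a),0*a],np.c_[x+r*np.cos(a),y+r*np.sin(a),0*a+h]]
def fit(obs,p0,fixed=None):
    f=lambda p: np.concatenate([supp(pix(c,cyl(*p) if fixed is None else cyl(p[0],p[1],*fixed)),N)-supp(H,N) for c,H in obs])
    s=least_squares(f,p0,loss="soft_l1"); return s.x,np.sqrt(np.mean(s.fun**2))
def seg(c,r,grow=4):
    return r["region"]
E
python3 - <<'E'
from m import *
T=bot.camera("top"); S=bot.camera("side")
rt=bot.regions_of(T,"dish"); rs=bot.regions_of(S,"dish")
for r in rt:
    p=onz(T,[r["box"][:2]],.03)[0]
    q=min(rs,key=lambda r:np.linalg.norm(onz(S,[r["box"][:2]],.03)[0]-p))
    x,e=fit([(T,hullmask_pts(r["region"])),(S,hullmask_pts(q["region"]))],[p[0],p[1],.06,.05])
    print(round(r["p"],2),np.round(x,4),round(e,2))
    for c,rr in((T,r),(S,q)):
        x,e=fit([(c,hullmask_pts(rr["region"]))],[p[0],p[1]],(.065,.055)); print("   single",np.round(x,4),round(e,2))
for n,c,b in(("t",T,(200,110,100,90)),("s",S,(170,180,70,80))):
    x,y,w,h=b; save("z"+n,cv2.resize(c["image"][y:y+h,x:x+w],None,fx=7,fy=7,interpolation=cv2.INTER_CUBIC)[:600])
E
```

```text
0.85 [ 0.4581 -0.1961  0.0647  0.0479] 0.47
   single [ 0.4571 -0.1948] 0.3
   single [ 0.4583 -0.1943] 1.16
0.82 [ 0.373  -0.4043  0.0858  0.0687] 0.45
   single [ 0.3575 -0.4151] 10.79
   single [ 0.3675 -0.388 ] 7.63
0.56 [ 0.279  -0.2292  0.0482  0.0411] 0.5
   single [ 0.2905 -0.2202] 8.51
   single [ 0.2863 -0.2428] 7.65
```

View pics/zt.png

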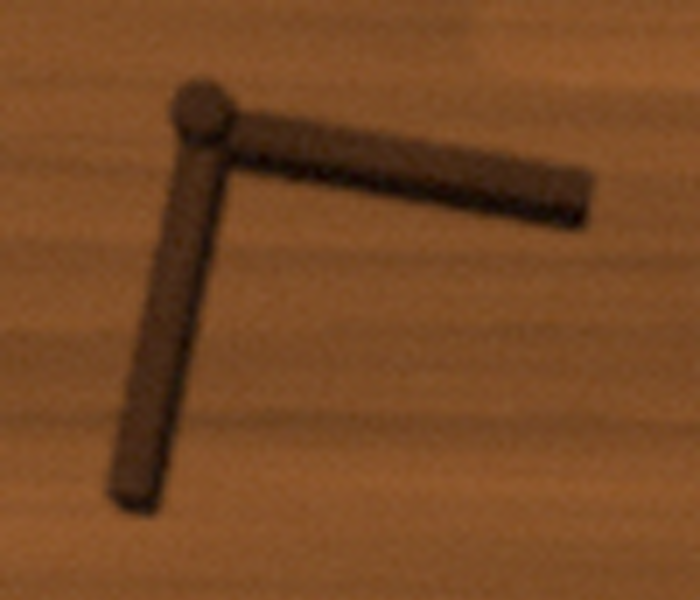

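View pics/zs.png

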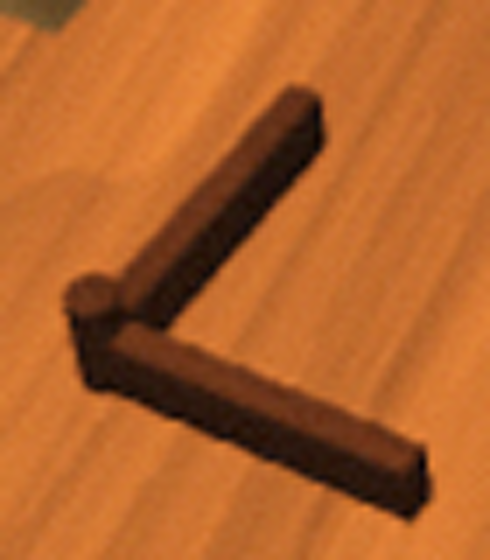

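```bash
cat > corner.py <<'E'
from m import *
from scipy.optimize import minimize
def parts():
    def box(x0,x1,y0,y1,h): return np.array([[x,y,z] for x in(x0,x1) for y in(y0,y1) for z in(0,h)])
    p=cyl(.008,.008,.011,.046)
    return [box(0,.016,-.13,.0,.03),box(-.13,0,0,.016,.03),p]
P=parts()
U=8
def sil(cam,x,roi):
    c,s=np.cos(x[2]),np.sin(x[2]); R=np.array([[c,-s,0],[s,c,0],[0,0,1]])
    u0,v0,w,h=roi; m=np.zeros((h*U,w*U),np.uint8)
    for q in P:
        uv=(pix(cam,q@R.T+[x[0],x[1],0])-[u0,v0]+.5)*U-.5
        hl=cv2.convexHull(uv.astype(np.float32))
        cv2.fillConvexPoly(m,np.round(hl*16).astype(np.int32),255,shift=4)
    return cv2.resize(m,(w,h),interpolation=cv2.INTER_AREA)/255.
def fitc(cams,x0):
    obs=[]
    for cam,roi in cams:
        u0,v0,w,h=roi; im=cv2.cvtColor(cam["image"][v0:v0+h,u0:u0+w],cv2.COLOR_RGB2LAB)[...,:].astype(float)
        obs.append(cam["image"][v0:v0+h,u0:u0+w].astype(float).mean(2))
    def f(x):
        tot=0
        for (cam,roi),g in zip(cams,obs):
            s=cv2.GaussianBlur(sil(cam,x,roi),(0,0),.6)
            A=np.c_[s.ravel(),np.ones(s.size)]
            r=np.linalg.lstsq(A,g.ravel(),rcond=None)[0]
            tot+=np.mean((A@r-g.ravel())**2)/g.var()
        return tot
    best=minimize(lambda d:f(x0+d*[.001,.001,.01]),np.zeros(3),method="Nelder-Mead",options=dict(initial_simplex=np.array([[0,0,0],[8,0,0],[0,8,0],[0,0,8]]),xatol=.02,fatol=1e-6))
    return x0+best.x*[.001,.001,.01],best.fun
RT=(205,112,95,85); RS=(172,182,68,78)
E
python3 - <<'E'
from corner import *
T=bot.camera("top"); S=bot.camera("side")
p=onz(T,[[229,127]],.046)[0]; print(p)
x0=np.array([p[0]-.008,p[1]-.008,-.18])
for cams in([(T,RT)],[(S,RS)],[(T,RT),(S,RS)]):
    x,v=fitc(cams,x0); print(np.round(x,4),np.degrees(x[2]).round(2),round(v,3))
for n,c,(u,v,w,h) in(("t",T,RT),("s",S,RS)):
    im=cv2.resize(c["image"][v:v+h,u:u+w],None,fx=6,fy=6,interpolation=cv2.INTER_CUBIC)
    s=cv2.resize((sil(c,x,(u,v,w,h))*255).astype(np.uint8),None,fx=6,fy=6)
    cs,_=cv2.findContours((s>127).astype(np.uint8),cv2.RETR_EXTERNAL,cv2.CHAIN_APPROX_NONE)
    im=im.copy(); cv2.drawContours(im,cs,-1,(0,255,0),1); save("fit_"+n,im)
E
```

```text
[0.69488459 0.07098145 0.046     ]
[ 0.6915  0.0665 -0.1544] -8.84 0.135
[ 0.6927  0.0691 -0.1555] -8.91 0.13
[ 0.6923  0.0676 -0.1557] -8.92 0.297
```

```bash
cd pics; python3 -c "
import cv2,numpy as np
a=cv2.imread('fit_t.png');b=cv2.imread('fit_s.png');h=max(a.shape[0],b.shape[0])
p=lambda i:np.vstack([i,np.zeros((h-i.shape[0],i.shape[1],3),np.uint8)])
c=np.hstack([p(a),p(b)]);cv2.imwrite('fit.png',cv2.resize(c,None,fx=.8,fy=.8))"
```

```text
(no output)
```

View pics/fit.png

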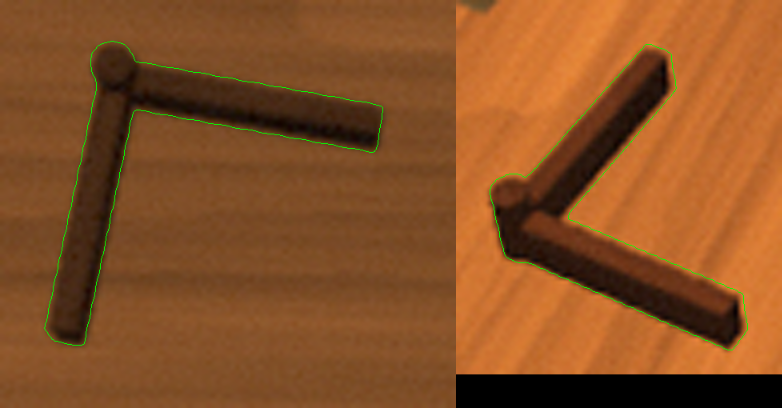

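The target is the middle dish, at (0.458, -0.196) with r = 65 mm. The corner is at (0.692, 0.068) with yaw -8.9°. I'll put the part-open fingers inside the dish, with tool x along the corner bisector (yaw 36°).

Request:
step_arm(
  dr=[
    [0,0,-0.03],
    [0,0,-0.06],
    [0,0,-0.09],
    [0,0,-0.12],
    [0,0,-0.15],
    [0,0,-0.18],
    [0,0,-0.21],
    [0,0,-0.239],
  ],
  xyz=[
    [0.5,-0.3,0],
    [1.1,-0.6,0],
    [1.7,-0.9,0],
    [2.3,-1.3,0],
    [2.9,-1.6,0],
    [3.5,-1.9,0],
    [4.0,-2.2,0],
    [4.4,-2.4,0],
  ],
  gripper=[0.82,0.82,0.82,0.82,0.82,0.82,0.82,0.82],
)

```text
time: 1.7
ee_pos: [0.3364, -0.3516, 0.2315]
tcp_rot: [180.0, -0.0, 36.2]
wrist_force: [-0.4, -0.3, -0.5]
opening: 0.0698
```

```bash
cat > to.py <<'E'
import sys
from h import *
from scipy.spatial.transform import Rotation as Ro
def rel(goal):
    o=bot.get_obs(); R=Ro.from_euler("xyz",o["tcp_rot"],degrees=True).as_matrix()
    return (R.T@(np.array(goal)-o["ee_pos"]))/.04,o
if __name__=="__main__":
    d,o=rel([float(v) for v in sys.argv[1:4]])
    print("units",np.round(d,3),"t",round(o["time"],2),"pos",np.round(o["ee_pos"],4),"rot",np.round(o["tcp_rot"],2),"F",np.round(o["wrist_force"],2),"op",round(o["opening"],4))
E
python3 to.py .458 -.196 .12
```

```text
units [ 4.751 -1.344  2.788] t 1.7 pos [ 0.3364 -0.3516  0.2315] rot [ 1.7998e+02 -1.0000e-02  3.6200e+01] F [-0.44 -0.26 -0.51] op 0.0698
```

Request:
step_arm(
  dr=[
    [0,0,0],
    [0,0,0],
    [0,0,0],
    [0,0,0],
    [0,0,0],
    [0,0,0],
    [0,0,0],
    [0,0,0],
  ],
  xyz=[
    [0.5,-0.15,0.2],
    [1.2,-0.35,0.6],
    [1.9,-0.55,1.1],
    [2.6,-0.75,1.6],
    [3.3,-0.95,2.1],
    [4.0,-1.15,2.5],
    [4.6,-1.3,2.7],
    [4.75,-1.34,2.79],
  ],
  gripper=[0.82,0.82,0.82,0.82,0.82,0.82,0.82,0.82],
)

```text
time: 2.5
ee_pos: [0.4583, -0.1958, 0.1187]
tcp_rot: [-179.9, 0.0, 36.2]
wrist_force: [-0.7, -0.1, -0.2]
opening: 0.0698
```

```bash
python3 - <<'E'
from h import *
for n in("top","side"):
    c=bot.camera(n); im=c["image"].copy()
    u,v=pix(c,[[.458,-.196,.05]])[0].astype(int); print(u,v)
    save("p1"+n,cv2.resize(im[max(0,v-90):v+70,u-80:u+80],None,fx=3.7,fy=3.7))
E
python3 to.py .458 -.196 .02
```

```text
339 227
307 171
units [ 0.022 -0.014  2.482] t 2.6 pos [ 0.4577 -0.197   0.1193] rot [-1.7996e+02  3.0000e-02  3.6180e+01] F [-0.76  0.41  0.53] op 0.07
```

View pics/p1top.png

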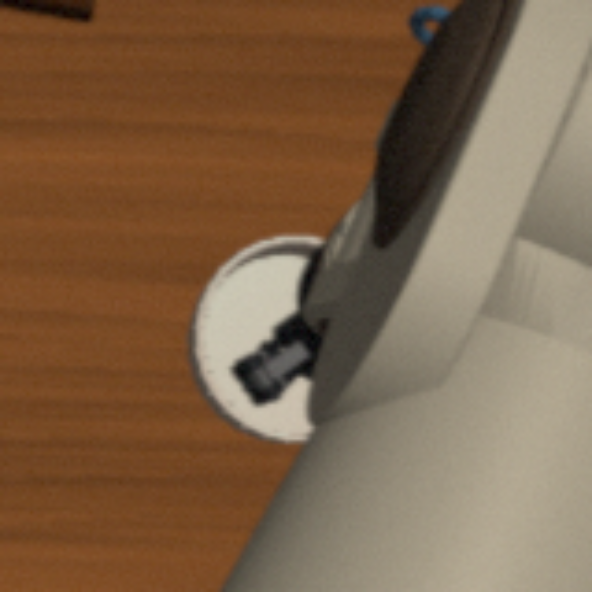

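View pics/p1side.png

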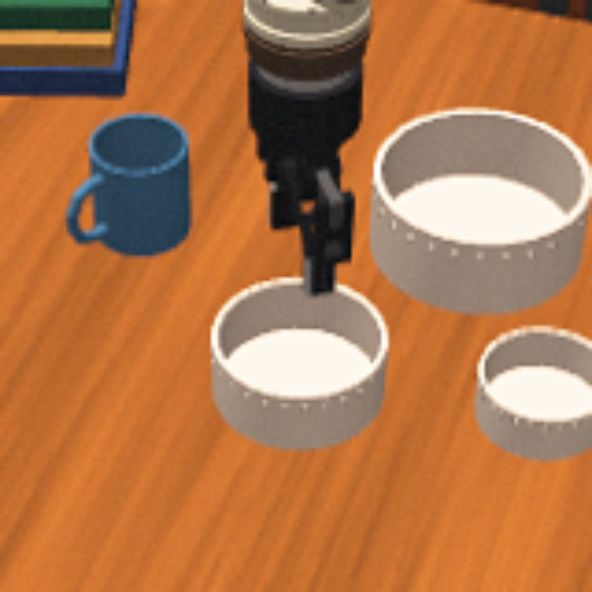

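The fingers hang centred over the dish, with the finger tip at about (320,290) in the side crop. Next I descend into it.

Request:
step_arm(
  dr=[
    [0,0,0],
    [0,0,0],
    [0,0,0],
    [0,0,0],
    [0,0,0],
    [0,0,0],
    [0,0,0],
    [0,0,0],
  ],
  xyz=[
    [0,0,0.2],
    [0,0,0.4],
    [0,0,0.6],
    [0,0,0.8],
    [0,0,1.0],
    [0,0,1.2],
    [0,0,1.35],
    [0,0,1.5],
  ],
  gripper=[0.82,0.82,0.82,0.82,0.82,0.82,0.82,0.82],
)

```text
time: 3.4
ee_pos: [0.4576, -0.1975, 0.0591]
tcp_rot: [-180.0, -0.0, 36.1]
wrist_force: [-0.5, 0.3, 0.2]
opening: 0.0699
```

Request:
step_arm(
  dr=[
    [0,0,0],
    [0,0,0],
    [0,0,0],
    [0,0,0],
    [0,0,0],
    [0,0,0],
    [0,0,0],
    [0,0,0],
  ],
  xyz=[
    [0,0,0.12],
    [0,0,0.25],
    [0,0,0.38],
    [0,0,0.5],
    [0,0,0.63],
    [0,0,0.76],
    [0,0,0.88],
    [0,0,0.95],
  ],
  gripper=[0.82,0.82,0.82,0.82,0.82,0.82,0.82,0.82],
)

```text
time: 4.2
ee_pos: [0.4575, -0.1974, 0.0211]
tcp_rot: [-180.0, 0.0, 36.1]
wrist_force: [0.0, 0.3, -0.1]
opening: 0.0704
```

```bash
python3 to.py .48 -.18 .02; python3 - <<'E'
from h import *
c=bot.camera("side"); u,v=307,171
save("p2",cv2.resize(c["image"][v-90:v+70,u-80:u+80],None,fx=3.7,fy=3.7))
E
```

```text
units [ 0.712 -0.021  0.028] t 4.2 pos [ 0.4575 -0.1974  0.0211] rot [-1.7998e+02  1.0000e-02  3.6080e+01] F [ 0.05  0.29 -0.14] op 0.0704
```

View pics/p2.png

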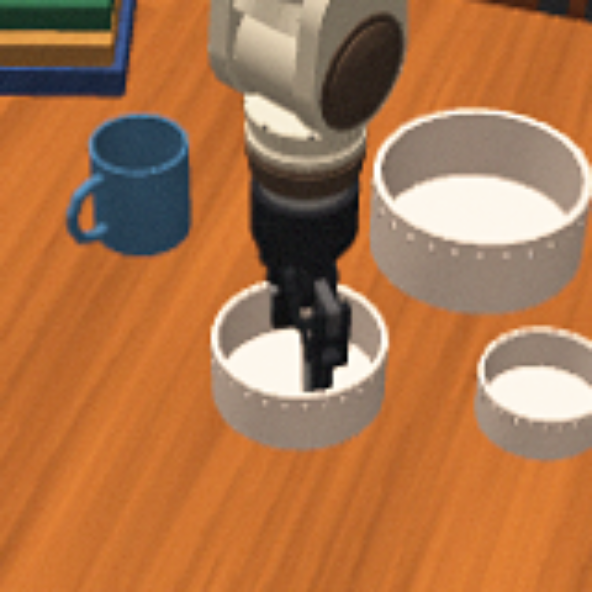

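The fingers are inside the dish and not touching it. Next I move forward along the bisector until they touch the inner wall.

Request:
step_arm(
  dr=[
    [0,0,0],
    [0,0,0],
    [0,0,0],
    [0,0,0],
    [0,0,0],
    [0,0,0],
    [0,0,0],
    [0,0,0],
  ],
  xyz=[
    [0.06,0,0],
    [0.12,0,0],
    [0.18,0,0],
    [0.24,0,0],
    [0.3,0,0],
    [0.36,0,0],
    [0.4,0,0],
    [0.44,0,0],
  ],
  gripper=[0.82,0.82,0.82,0.82,0.82,0.82,0.82,0.82],
)

```text
time: 5.05
ee_pos: [0.472, -0.187, 0.0217]
tcp_rot: [-180.0, 0.0, 36.1]
wrist_force: [0.5, 0.5, -0.4]
opening: 0.0699
```

Request:
step_arm(
  dr=[
    [0,0,0],
    [0,0,0],
    [0,0,0],
    [0,0,0],
    [0,0,0],
    [0,0,0],
    [0,0,0],
    [0,0,0],
  ],
  xyz=[
    [0.04,0,0],
    [0.08,0,0],
    [0.12,0,0],
    [0.16,0,0],
    [0.2,0,0],
    [0.24,0,0],
    [0.28,0,0],
    [0.32,0,0],
  ],
  gripper=[0.82,0.82,0.82,0.82,0.82,0.82,0.82,0.82],
)

```text
time: 5.85
ee_pos: [0.4821, -0.1795, 0.0216]
tcp_rot: [-180.0, 0.0, 36.1]
wrist_force: [-1.6, -0.5, 0.3]
opening: 0.0705
```

```bash
cat > st.py <<'E'
from m import *
o=bot.get_obs(); yaw=np.radians(36.08); X=np.array([np.cos(yaw),np.sin(yaw)])
C=np.array([.6923,.0676]); a=np.radians(-8.92); Rc=np.array([[np.cos(a),-np.sin(a)],[np.sin(a),np.cos(a)]])
print("t",round(o["time"],2),"pos",np.round(o["ee_pos"],4),"yaw",np.round(o["tcp_rot"],2),"Fcorner",np.round(Rc.T@o["wrist_force"][:2],2),round(o["wrist_force"][2],2))
for n in("side","top"):
    c=bot.camera(n); rs=bot.regions_of(c,"dish"); best=None
    for r in rs:
        p=onz(c,[r["box"][:2]],.03)[0][:2]
        if n=="top" and best is None: pass
        d=np.linalg.norm(p-(o["ee_pos"][:2]-.02*X))
        if best is None or d<best[0]: best=(d,r,p)
    if best is None: print(n,"none"); continue
    x,e=fit([(c,hullmask_pts(best[1]["region"]))],best[2],(.065,.055))
    print(n,"p",round(best[1]["p"],2),"dish",np.round(x,4),"rms",round(e,2),"corner frame mm",np.round(1000*Rc.T@(x-C),1),"tool-dish in tool mm",np.round(1000*np.array([(o["ee_pos"][:2]-x)@X,(o["ee_pos"][:2]-x)@[X[1],-X[0]]]),1))
    import sys
    if len(sys.argv)>1: save(sys.argv[1]+n,c["image"])
E
python3 st.py s1
```

```text
t 5.85 pos [ 0.4821 -0.1795  0.0216] yaw [-1.7999e+02  2.0000e-02  3.6080e+01] Fcorner [-1.51 -0.72] 0.31
side p 0.63 dish [ 0.4612 -0.1931] rms 1.56 corner frame mm [-187.9 -293.3] tool-dish in tool mm [24.9  1.4]
top none
```

The force shows contact and the dish has started moving. Next I slide it towards a point about 10 mm off both rails.

Request:
step_arm(
  dr=[
    [0,0,0],
    [0,0,0],
    [0,0,0],
    [0,0,0],
    [0,0,0],
    [0,0,0],
    [0,0,0],
    [0,0,0],
  ],
  xyz=[
    [0.05,-0.016,0],
    [0.15,-0.049,0],
    [0.27,-0.088,0],
    [0.4,-0.13,0],
    [0.54,-0.175,0],
    [0.68,-0.221,0],
    [0.82,-0.267,0],
    [0.96,-0.312,0],
  ],
  gripper=[0.82,0.82,0.82,0.82,0.82,0.82,0.82,0.82],
)

```text
time: 6.85
ee_pos: [0.5062, -0.1464, 0.0217]
tcp_rot: [-180.0, 0.0, 36.1]
wrist_force: [-1.4, -1.5, 0.1]
opening: 0.0698
```

Request:
step_arm(
  dr=[
    [0,0,0],
    [0,0,0],
    [0,0,0],
    [0,0,0],
    [0,0,0],
    [0,0,0],
    [0,0,0],
    [0,0,0],
  ],
  xyz=[
    [0.14,-0.046,0],
    [0.28,-0.091,0],
    [0.42,-0.137,0],
    [0.56,-0.182,0],
    [0.7,-0.228,0],
    [0.84,-0.273,0],
    [0.98,-0.319,0],
    [1.12,-0.364,0],
  ],
  gripper=[0.82,0.82,0.82,0.82,0.82,0.82,0.82,0.82],
)

```text
time: 7.65
ee_pos: [0.5338, -0.1083, 0.0217]
tcp_rot: [-180.0, 0.0, 36.1]
wrist_force: [0.1, -1.6, -0.9]
opening: 0.07
```

```bash
python3 st.py s2; python3 to.py .626 .0193 .021
```

```text
t 7.65 pos [ 0.5338 -0.1083  0.0217] yaw [-180.      0.     36.09] Fcorner [ 0.31 -1.55] -0.85
side p 0.93 dish [ 0.512  -0.1241] rms 0.75 corner frame mm [-148.4 -217.4] tool-dish in tool mm [26.9  0.1]
top p 0.9 dish [ 0.2915 -0.2214] rms 13.83 corner frame mm [-351.1 -347.7] tool-dish in tool mm [262.4  51.3]
units [ 3.746 -1.221  0.019] t 7.85 pos [ 0.5337 -0.1085  0.0217] rot [-1.7999e+02 -2.0000e-02  3.6110e+01] F [ 0.8  -0.08  0.09] op 0.07
```

View pics/s2side.png

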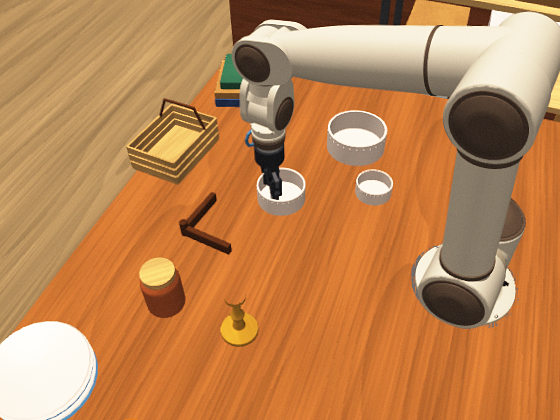

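The side view shows the dish at (281,191), travelling with the fingers, and the path to the corner at (184,227) is clear. I continue.

Request:
step_arm(
  dr=[
    [0,0,0],
    [0,0,0],
    [0,0,0],
    [0,0,0],
    [0,0,0],
    [0,0,0],
    [0,0,0],
    [0,0,0],
  ],
  xyz=[
    [0.06,-0.02,0],
    [0.18,-0.059,0],
    [0.32,-0.104,0],
    [0.48,-0.156,0],
    [0.64,-0.209,0],
    [0.8,-0.261,0],
    [0.96,-0.313,0],
    [1.12,-0.365,0],
  ],
  gripper=[0.82,0.82,0.82,0.82,0.82,0.82,0.82,0.82],
)

```text
time: 8.65
ee_pos: [0.5615, -0.07, 0.0217]
tcp_rot: [180.0, 0.0, 36.1]
wrist_force: [-0.2, -2.4, 1.9]
opening: 0.0702
```

Request:
step_arm(
  dr=[
    [0,0,0],
    [0,0,0],
    [0,0,0],
    [0,0,0],
    [0,0,0],
    [0,0,0],
    [0,0,0],
    [0,0,0],
  ],
  xyz=[
    [0.15,-0.049,0],
    [0.3,-0.098,0],
    [0.45,-0.147,0],
    [0.6,-0.196,0],
    [0.75,-0.245,0],
    [0.88,-0.287,0],
    [1.0,-0.326,0],
    [1.1,-0.359,0],
  ],
  gripper=[0.82,0.82,0.82,0.82,0.82,0.82,0.82,0.82],
)

```text
time: 9.45
ee_pos: [0.5885, -0.0327, 0.0217]
tcp_rot: [-180.0, 0.0, 36.1]
wrist_force: [-2.4, -2.7, 1.7]
opening: 0.0699
```

Request:
step_arm(
  dr=[
    [0,0,0],
    [0,0,0],
    [0,0,0],
    [0,0,0],
    [0,0,0],
    [0,0,0],
    [0,0,0],
    [0,0,0],
  ],
  xyz=[
    [0.14,-0.046,0],
    [0.28,-0.091,0],
    [0.42,-0.137,0],
    [0.56,-0.183,0],
    [0.7,-0.228,0],
    [0.82,-0.267,0],
    [0.92,-0.3,0],
    [1.0,-0.326,0],
  ],
  gripper=[0.82,0.82,0.82,0.82,0.82,0.82,0.82,0.82],
)

```text
time: 10.25
ee_pos: [0.6131, 0.0014, 0.0217]
tcp_rot: [-180.0, 0.0, 36.1]
wrist_force: [-1.6, -2.4, 2.2]
opening: 0.0704
```

```bash
python3 st.py s3; python3 to.py .626 .0193 .021
```

```text
t 10.25 pos [0.6131 0.0014 0.0217] yaw [-180.      0.     36.09] Fcorner [-1.22 -2.57] 2.18
side p 0.6 dish [ 0.5909 -0.0155] rms 0.85 corner frame mm [-87.3 -97.8] tool-dish in tool mm [27.9 -0.6]
top p 0.6 dish [ 0.5952 -0.0655] rms 17.44 corner frame mm [ -75.3 -146.5] tool-dish in tool mm [ 53.8 -43.5]
units [ 0.528 -0.171  0.014] t 10.45 pos [0.613  0.0013 0.0216] rot [-1.7998e+02 -2.0000e-02  3.6100e+01] F [-0.38  0.36  0.7 ] op 0.0702
```

```bash
python3 - <<'E'
from m import *
c=bot.camera("side"); im=c["image"]; u0,v0=160,150
z=cv2.resize(im[v0:v0+110,u0:u0+140],None,fx=5.5,fy=5.5,interpolation=cv2.INTER_CUBIC)
uv=pix(c,cyl(.5909,-.0155,.065,.055)); h=cv2.convexHull(uv.astype(np.float32))
cv2.polylines(z,[np.round((h-[u0,v0]+.5)*5.5-.5).astype(np.int32)],True,(0,255,0),1)
save("ov3",z)
E
```

```text
(no output)
```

View pics/ov3.png

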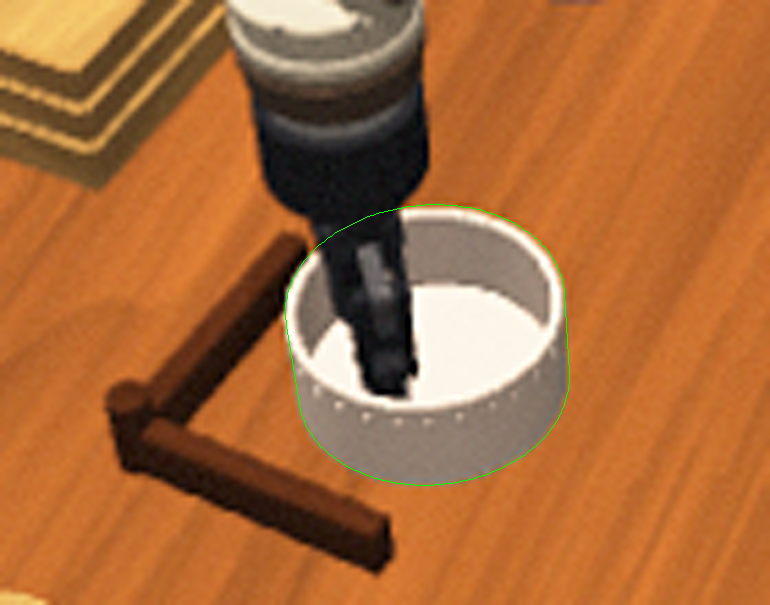

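View pics/s3top.png

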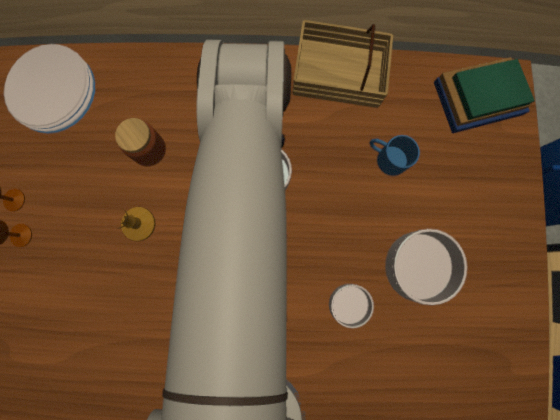

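The dish stands clear of both rails, with its left edge at x≈285 in the crop and the rail end at x≈305, behind it. The final approach goes more slowly.

Request:
step_arm(
  dr=[
    [0,0,0],
    [0,0,0],
    [0,0,0],
    [0,0,0],
    [0,0,0],
    [0,0,0],
    [0,0,0],
    [0,0,0],
  ],
  xyz=[
    [0.06,-0.02,0],
    [0.13,-0.042,0],
    [0.2,-0.065,0],
    [0.27,-0.087,0],
    [0.34,-0.11,0],
    [0.41,-0.133,0],
    [0.48,-0.155,0],
    [0.53,-0.171,0],
  ],
  gripper=[0.82,0.82,0.82,0.82,0.82,0.82,0.82,0.82],
)

```text
time: 11.3
ee_pos: [0.6261, 0.0193, 0.0216]
tcp_rot: [-180.0, 0.0, 36.1]
wrist_force: [-1.6, -2.1, 0.1]
opening: 0.0702
```

```bash
python3 st.py s4
```

```text
t 11.3 pos [0.6261 0.0193 0.0216] yaw [-180.      0.     36.09] Fcorner [-1.21 -2.32] 0.09
side p 0.96 dish [0.6044 0.0022] rms 1.09 corner frame mm [-76.7 -78.2] tool-dish in tool mm [27.7 -1. ]
top p 0.98 dish [ 0.6092 -0.0487] rms 14.24 corner frame mm [ -64.1 -127.7] tool-dish in tool mm [ 53.7 -45. ]
```

Request:
step_arm(
  dr=[
    [0,0,0],
    [0,0,0],
    [0,0,0],
    [0,0,0],
    [0,0,0],
    [0,0,0],
    [0,0,0],
    [0,0,0],
  ],
  xyz=[
    [0.03,0,0],
    [0.06,0,0],
    [0.09,0,0],
    [0.12,0,0],
    [0.15,0,0],
    [0.175,0,0],
    [0.19,0,0],
    [0.2,0,0],
  ],
  gripper=[0.82,0.82,0.82,0.82,0.82,0.82,0.82,0.82],
)

```text
time: 12.3
ee_pos: [0.6325, 0.0238, 0.0217]
tcp_rot: [180.0, 0.0, 36.1]
wrist_force: [-2.4, -1.2, 0.7]
opening: 0.0701
```

Request:
step_arm(
  dr=[
    [0,0,0],
    [0,0,0],
    [0,0,0],
    [0,0,0],
    [0,0,0],
    [0,0,0],
    [0,0,0],
    [0,0,0],
  ],
  xyz=[
    [0.01,0,0],
    [0.02,0,0],
    [0.03,0,0],
    [0.04,0,0],
    [0.05,0,0],
    [0.06,0,0],
    [0.07,0,0],
    [0.075,0,0],
  ],
  gripper=[0.82,0.82,0.82,0.82,0.82,0.82,0.82,0.82],
)

```text
time: 13.1
ee_pos: [0.6349, 0.0256, 0.0217]
tcp_rot: [-180.0, 0.0, 36.1]
wrist_force: [-2.3, -1.3, 1.1]
opening: 0.0701
```

```bash
python3 st.py s5
```

```text
t 13.1 pos [0.6349 0.0256 0.0217] yaw [-180.      0.     36.09] Fcorner [-2.09 -1.64] 1.1
side p 0.81 dish [0.6134 0.0083] rms 1.75 corner frame mm [-68.7 -70.8] tool-dish in tool mm [27.6 -1.3]
top p 0.62 dish [ 0.6156 -0.0403] rms 13.7 corner frame mm [ -59.1 -118.5] tool-dish in tool mm [ 54.4 -41.8]
```

Request:
step_arm(
  dr=[
    [0,0,0],
    [0,0,0],
    [0,0,0],
    [0,0,0],
    [0,0,0],
    [0,0,0],
    [0,0,0],
    [0,0,0],
  ],
  xyz=[
    [0.008,0,0],
    [0.016,0,0],
    [0.024,0,0],
    [0.032,0,0],
    [0.04,0,0],
    [0.048,0,0],
    [0.05,0,0],
    [0.05,0,0],
  ],
  gripper=[0.82,0.82,0.82,0.82,0.82,0.82,0.82,0.82],
)

```text
time: 14.1
ee_pos: [0.6365, 0.0268, 0.0217]
tcp_rot: [-180.0, -0.0, 36.1]
wrist_force: [-2.3, -1.8, 0.8]
opening: 0.0703
```

```bash
python3 st.py s6
```

```text
t 14.1 pos [0.6365 0.0268 0.0217] yaw [-180.     -0.     36.09] Fcorner [-2.01 -2.1 ] 0.76
side p 0.76 dish [0.6149 0.01  ] rms 1.33 corner frame mm [-67.5 -68.9] tool-dish in tool mm [27.3 -0.8]
top p 0.78 dish [ 0.616  -0.0402] rms 14.39 corner frame mm [ -58.7 -118.3] tool-dish in tool mm [ 56. -42.]
```

Request:
step_arm(
  dr=[
    [0,0,0],
    [0,0,0],
    [0,0,0],
    [0,0,0],
    [0,0,0],
    [0,0,0],
    [0,0,0],
    [0,0,0],
  ],
  xyz=[
    [0.005,0,0],
    [0.01,0,0],
    [0.015,0,0],
    [0.02,0,0],
    [0.025,0,0],
    [0.03,0,0],
    [0.03,0,0],
    [0.03,0,0],
  ],
  gripper=[0.82,0.82,0.82,0.82,0.82,0.82,0.82,0.82],
)

```text
time: 15.1
ee_pos: [0.6375, 0.0275, 0.0217]
tcp_rot: [-180.0, -0.0, 36.1]
wrist_force: [-2.7, -1.2, 0.9]
opening: 0.0699
```

```bash
python3 st.py s7
```

```text
t 15.1 pos [0.6375 0.0275 0.0217] yaw [-180.     -0.     36.09] Fcorner [-2.47 -1.63] 0.89
side p 0.76 dish [0.6156 0.0097] rms 1.18 corner frame mm [-66.8 -69.1] tool-dish in tool mm [28.1 -1.5]
top p 0.72 dish [ 0.619  -0.0392] rms 13.69 corner frame mm [ -55.9 -116.9] tool-dish in tool mm [ 54.2 -43. ]
```

Request:
step_arm(
  dr=[
    [0,0,0],
    [0,0,0],
    [0,0,0],
    [0,0,0],
    [0,0,0],
    [0,0,0],
    [0,0,0],
    [0,0,0],
  ],
  xyz=[
    [0.005,0,0],
    [0.01,0,0],
    [0.015,0,0],
    [0.02,0,0],
    [0.025,0,0],
    [0.03,0,0],
    [0.03,0,0],
    [0.03,0,0],
  ],
  gripper=[0.82,0.82,0.82,0.82,0.82,0.82,0.82,0.82],
)

```text
time: 16.1
ee_pos: [0.6385, 0.0282, 0.0217]
tcp_rot: [-180.0, -0.0, 36.1]
wrist_force: [-2.8, -1.6, 0.7]
opening: 0.0701
```

```bash
python3 st.py s8;python3 - <<'E'
from m import *
c=bot.camera("side"); im=c["image"]; u0,v0=160,150
save("ov8",cv2.resize(im[v0:v0+110,u0:u0+140],None,fx=5.5,fy=5.5,interpolation=cv2.INTER_CUBIC))
E
```

```text
t 16.1 pos [0.6385 0.0282 0.0217] yaw [-180.     -0.     36.09] Fcorner [-2.57 -1.98] 0.67
side p 0.85 dish [0.6171 0.0102] rms 1.79 corner frame mm [-65.4 -68.4] tool-dish in tool mm [27.8 -2. ]
top p 0.7 dish [ 0.6198 -0.039 ] rms 13.83 corner frame mm [ -55.1 -116.6] tool-dish in tool mm [ 54.7 -43.3]
```

View pics/ov8.png

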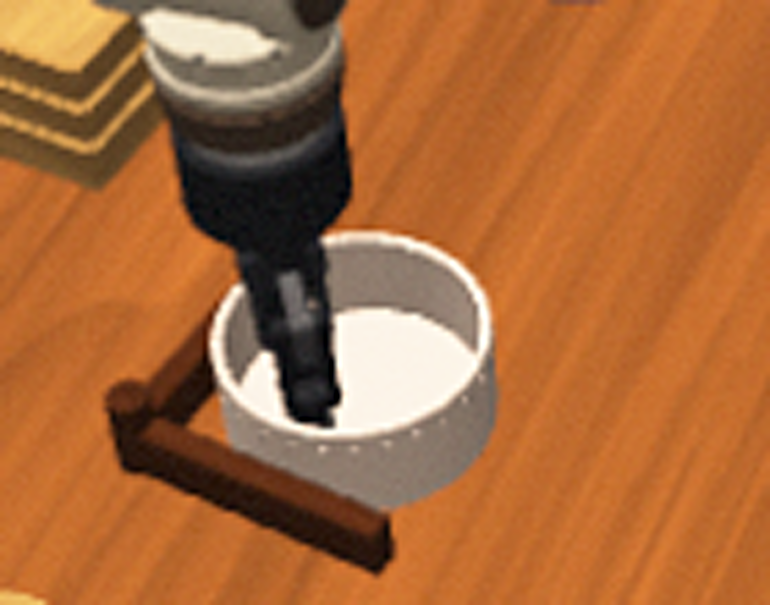

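The dish is nearly in the corner, and the front rail now hides its lower edge. No rail force yet, so I keep taking small steps.

Request:
step_arm(
  dr=[
    [0,0,0],
    [0,0,0],
    [0,0,0],
    [0,0,0],
    [0,0,0],
    [0,0,0],
    [0,0,0],
    [0,0,0],
  ],
  xyz=[
    [0.005,0,0],
    [0.01,0,0],
    [0.015,0,0],
    [0.02,0,0],
    [0.025,0,0],
    [0.03,0,0],
    [0.03,0,0],
    [0.03,0,0],
  ],
  gripper=[0.82,0.82,0.82,0.82,0.82,0.82,0.82,0.82],
)

```text
time: 17.15
ee_pos: [0.6395, 0.0289, 0.0217]
tcp_rot: [180.0, -0.0, 36.1]
wrist_force: [-1.5, -2.1, 1.8]
opening: 0.0702
```

```bash
python3 st.py s9|head -1
```

```text
t 17.15 pos [0.6395 0.0289 0.0217] yaw [180.    -0.    36.09] Fcorner [-1.17 -2.33] 1.77
```

Request:
step_arm(
  dr=[
    [0,0,0],
    [0,0,0],
    [0,0,0],
    [0,0,0],
    [0,0,0],
    [0,0,0],
    [0,0,0],
    [0,0,0],
  ],
  xyz=[
    [0.005,0,0],
    [0.01,0,0],
    [0.015,0,0],
    [0.02,0,0],
    [0.025,0,0],
    [0.025,0,0],
    [0.025,0,0],
    [0.025,0,0],
  ],
  gripper=[0.82,0.82,0.82,0.82,0.82,0.82,0.82,0.82],
)

```text
time: 18.15
ee_pos: [0.6402, 0.0295, 0.0217]
tcp_rot: [180.0, -0.0, 36.1]
wrist_force: [-2.1, -1.4, 1.6]
opening: 0.0701
```

```bash
python3 st.py s10|head -2
```

```text
t 18.15 pos [0.6402 0.0295 0.0217] yaw [180.    -0.    36.09] Fcorner [-1.82 -1.7 ] 1.56
side p 0.96 dish [0.6186 0.0121] rms 1.51 corner frame mm [-64.2 -66.2] tool-dish in tool mm [27.7 -1.3]
```

Request:
step_arm(
  dr=[
    [0,0,0],
    [0,0,0],
    [0,0,0],
    [0,0,0],
    [0,0,0],
    [0,0,0],
    [0,0,0],
    [0,0,0],
  ],
  xyz=[
    [0.005,0,0],
    [0.01,0,0],
    [0.015,0,0],
    [0.02,0,0],
    [0.025,0,0],
    [0.025,0,0],
    [0.025,0,0],
    [0.025,0,0],
  ],
  gripper=[0.82,0.82,0.82,0.82,0.82,0.82,0.82,0.82],
)

```text
time: 19.15
ee_pos: [0.641, 0.0301, 0.0217]
tcp_rot: [-180.0, -0.0, 36.1]
wrist_force: [-1.8, -1.2, 0.8]
opening: 0.0698
```

```bash
python3 st.py s11|head -2
```

```text
t 19.15 pos [0.641  0.0301 0.0217] yaw [-180.     -0.     36.09] Fcorner [-1.61 -1.48] 0.82
side p 0.95 dish [0.6183 0.0125] rms 1.69 corner frame mm [-64.6 -65.9] tool-dish in tool mm [28.7 -0.8]
```

Request:
step_arm(
  dr=[
    [0,0,0],
    [0,0,0],
    [0,0,0],
    [0,0,0],
    [0,0,0],
    [0,0,0],
    [0,0,0],
    [0,0,0],
  ],
  xyz=[
    [0.005,0,0],
    [0.01,0,0],
    [0.015,0,0],
    [0.02,0,0],
    [0.02,0,0],
    [0.02,0,0],
    [0.02,0,0],
    [0.02,0,0],
  ],
  gripper=[0.82,0.82,0.82,0.82,0.82,0.82,0.82,0.82],
)

```text
time: 20.15
ee_pos: [0.6415, 0.0304, 0.0216]
tcp_rot: [-180.0, 0.0, 36.1]
wrist_force: [-5.3, -3.0, 1.5]
opening: 0.0699
```

```bash
python3 st.py s12|head -2;python3 - <<'E'
from m import *
c=bot.camera("side"); im=c["image"]; u0,v0=160,150
save("ov12",cv2.resize(im[v0:v0+110,u0:u0+140],None,fx=5.5,fy=5.5,interpolation=cv2.INTER_CUBIC))
E
```

```text
t 20.15 pos [0.6415 0.0304 0.0216] yaw [-1.800e+02  2.000e-02  3.608e+01] Fcorner [-4.76 -3.76] 1.54
side p 0.89 dish [0.6184 0.0129] rms 1.99 corner frame mm [-64.5 -65.5] tool-dish in tool mm [29.  -0.5]
```

View pics/ov12.png

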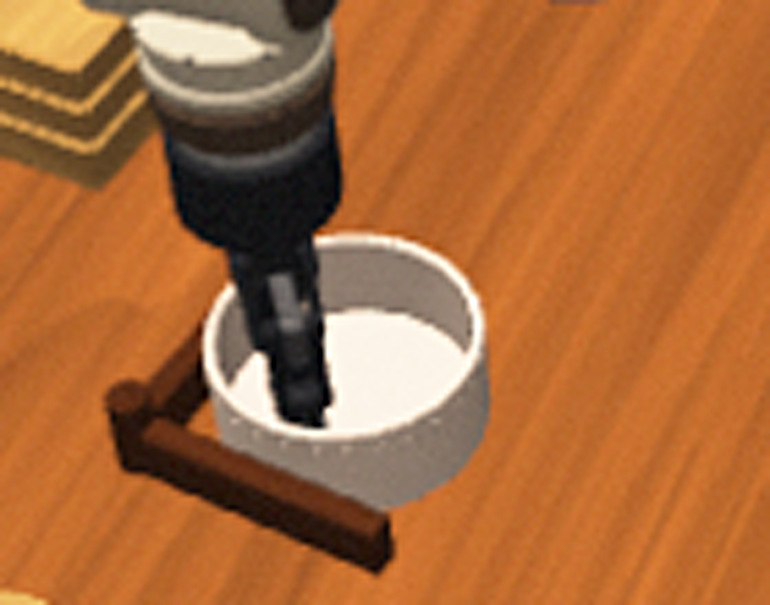

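The force rose on both corner axes, to about 6 N in total. I make a small probe towards the y rail to confirm that both are touching.

Request:
step_arm(
  dr=[
    [0,0,0],
    [0,0,0],
    [0,0,0],
    [0,0,0],
    [0,0,0],
    [0,0,0],
    [0,0,0],
    [0,0,0],
  ],
  xyz=[
    [0.002,-0.002,0],
    [0.004,-0.004,0],
    [0.006,-0.006,0],
    [0.008,-0.008,0],
    [0.008,-0.008,0],
    [0.008,-0.008,0],
    [0.008,-0.008,0],
    [0.008,-0.008,0],
  ],
  gripper=[0.82,0.82,0.82,0.82,0.82,0.82,0.82,0.82],
)

```text
time: 21.2
ee_pos: [0.6416, 0.0305, 0.0216]
tcp_rot: [180.0, 0.0, 36.1]
wrist_force: [-4.5, -5.5, 2.2]
opening: 0.0698
```

```bash
python3 st.py s13|head -2
```

```text
t 21.2 pos [0.6416 0.0305 0.0216] yaw [1.7998e+02 4.0000e-02 3.6070e+01] Fcorner [-3.57 -6.14] 2.24
side p 0.74 dish [0.6192 0.0131] rms 1.33 corner frame mm [-63.8 -65.2] tool-dish in tool mm [28.4 -0.9]
```

Fy rose from 3.8 to 6.1 N with almost no motion, so the dish is against both rails. I back the fingers off to the middle of the dish, then lift straight up.

Request:
step_arm(
  dr=[
    [0,0,0],
    [0,0,0],
    [0,0,0],
    [0,0,0],
    [0,0,0],
    [0,0,0],
    [0,0,0],
    [0,0,0],
  ],
  xyz=[
    [-0.02,0,0],
    [-0.06,0,0],
    [-0.14,0,0],
    [-0.24,0,0],
    [-0.34,0,0],
    [-0.44,0,0],
    [-0.52,0,0],
    [-0.56,0,0],
  ],
  gripper=[0.82,0.82,0.82,0.82,0.82,0.82,0.82,0.82],
)

```text
time: 22.2
ee_pos: [0.6234, 0.0175, 0.0218]
tcp_rot: [180.0, -0.0, 36.1]
wrist_force: [-0.3, -0.5, 1.2]
opening: 0.0699
```

```bash
python3 st.py s14|head -2
```

```text
t 22.2 pos [0.6234 0.0175 0.0218] yaw [180.    -0.    36.08] Fcorner [-0.18 -0.5 ] 1.19
side p 0.59 dish [0.6198 0.0133] rms 1.35 corner frame mm [-63.2 -64.9] tool-dish in tool mm [ 5.4 -1.3]
```

Request:
step_arm(
  dr=[
    [0,0,0],
    [0,0,0],
    [0,0,0],
    [0,0,0],
    [0,0,0],
    [0,0,0],
    [0,0,0],
    [0,0,0],
  ],
  xyz=[
    [0,0,-0.1],
    [0,0,-0.3],
    [0,0,-0.6],
    [0,0,-0.9],
    [0,0,-1.3],
    [0,0,-1.8],
    [0,0,-2.3],
    [0,0,-2.6],
  ],
  gripper=[0.82,0.82,0.82,0.82,0.82,0.82,0.82,0.82],
)

```text
time: 23.2
ee_pos: [0.6243, 0.0178, 0.1287]
tcp_rot: [179.9, -0.1, 36.1]
wrist_force: [-0.2, -0.3, -0.5]
opening: 0.0695
```

Request:
step_arm(
  dr=[
    [0,0,0],
    [0,0,0],
    [0,0,0],
    [0,0,0],
    [0,0,0],
    [0,0,0],
    [0,0,0],
    [0,0,0],
  ],
  xyz=[
    [-0.2,0,-0.5],
    [-0.7,0.2,-1.2],
    [-1.3,0.3,-2.0],
    [-2.0,0.5,-2.5],
    [-2.8,0.7,-2.6],
    [-3.6,0.9,-2.6],
    [-4.4,1.1,-2.6],
    [-5.0,1.2,-2.6],
  ],
  gripper=[0.82,0.82,0.82,0.82,0.82,0.82,0.82,0.82],
)

```text
time: 24.0
ee_pos: [0.4891, -0.1401, 0.2305]
tcp_rot: [180.0, -0.0, 36.0]
wrist_force: [0.3, -0.3, 0.4]
opening: 0.07
```

Request:
step_arm(
  dr=[
    [0,0,0],
    [0,0,0],
    [0,0,0],
    [0,0,0],
    [0,0,0],
    [0,0,0],
    [0,0,0],
    [0,0,0],
  ],
  xyz=[
    [-0.6,0.2,0],
    [-1.3,0.3,0],
    [-2.0,0.5,0],
    [-2.7,0.7,0],
    [-3.4,0.9,0],
    [-4.0,1.0,0],
    [-4.6,1.1,0],
    [-5.0,1.2,0],
  ],
  gripper=[0.82,0.82,0.82,0.82,0.82,0.82,0.82,0.82],
)

```text
time: 24.8
ee_pos: [0.3558, -0.2963, 0.2304]
tcp_rot: [180.0, 0.0, 36.0]
wrist_force: [0.3, -0.1, -0.7]
opening: 0.0701
```

```bash
python3 - <<'E'
from m import *
C=np.array([.6923,.0676]); a=np.radians(-8.92); Rc=np.array([[np.cos(a),-np.sin(a)],[np.sin(a),np.cos(a)]])
o=bot.get_obs(); print(o["time"],o["ee_pos"],o["wrist_force"])
cs={n:bot.camera(n) for n in("top","side")}; obs=[]
for n,c in cs.items():
    save("end_"+n,c["image"])
    for th in("dish","candlestick","mug","jar"):
        for r in bot.regions_of(c,th):
            p=onz(c,[r["box"][:2]],.03)[0]; print(n,th,round(r["p"],2),np.round(r["box"][:2],1),np.round(p,3))
            if th=="dish" and np.linalg.norm(p[:2]-[.618,.0135])<.05:
                H=hullmask_pts(r["region"]); obs.append((c,H))
                x,e=fit([(c,H)],p[:2],(.065,.055)); print("   fit",np.round(x,4),round(e,2),"corner frame",np.round(1000*Rc.T@(x-C),1))
z=np.hstack([cv2.resize(cs["top"]["image"][100:210,200:300],(400,440),interpolation=cv2.INTER_CUBIC),cv2.resize(cs["side"]["image"][160:270,165:265],(400,440),interpolation=cv2.INTER_CUBIC)]); save("endz",z)
E
```

```text
24.8 [ 0.35575006 -0.29625562  0.23041061] [ 0.34614923 -0.05193314 -0.70601934]
top dish 0.9 [252.6 161.2] [0.616 0.012 0.03 ]
   fit [0.6182 0.0132] 0.84 corner frame [-64.7 -65.2]
top dish 0.68 [421.9 265.3] [ 0.375 -0.4    0.03 ]
top dish 0.68 [348.6 306.4] [ 0.276 -0.224  0.03 ]
top candlestick 0.66 [134.4 227.1] [0.447 0.289 0.03 ]
top mug 0.88 [394.7 155.7] [ 0.641 -0.337  0.03 ]
top jar 0.68 [141.3 141.2] [0.66  0.289 0.03 ]
side dish 0.97 [357.5 138.4] [ 0.37  -0.404  0.03 ]
side dish 0.83 [373.4 185.5] [ 0.28  -0.223  0.03 ]
side dish 0.66 [224.7 217.4] [0.613 0.016 0.03 ]
   fit [0.6203 0.0125] 1.77 corner frame [-62.6 -65.6]
side candlestick 0.58 [239. 326.] [0.454 0.3   0.03 ]
side mug 0.79 [264.  131.9] [ 0.644 -0.344  0.03 ]
side jar 0.86 [165.8 287.3] [0.654 0.262 0.03 ]
```

View pics/endz.png

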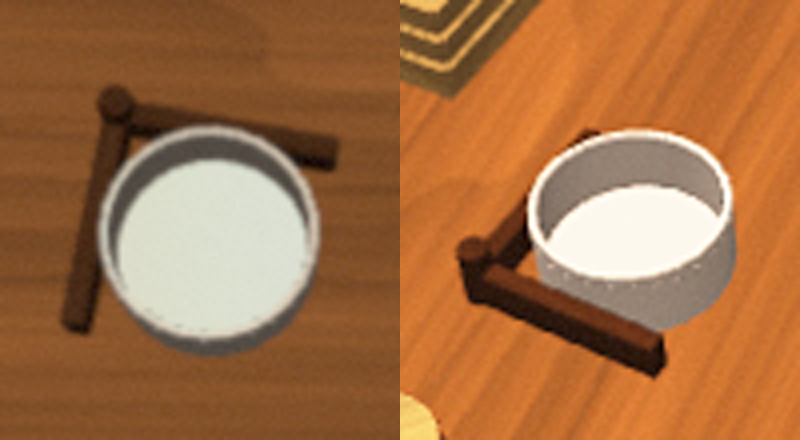

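View pics/end_top.png

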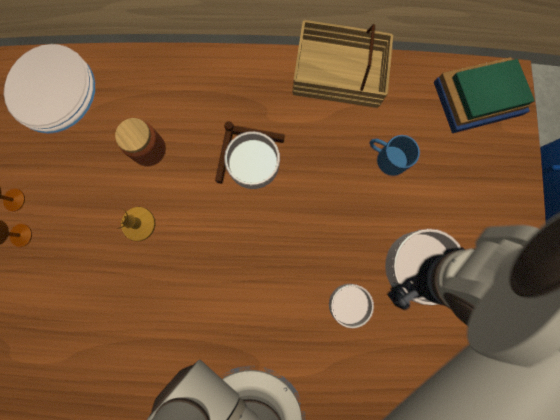

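The top view puts the dish centre at (-64.7, -65.2) mm in the corner frame, and both pictures show it standing flat in the corner, with its centre at (252,161) in the top view. The bystanders have not moved and the robot is clear, so I hand in.

```bash
python3 -c "
from workcell import bot
print(bot.job_done())"
```

```text
the job is handed in; nothing more can be done
None
```

The 130 mm dish now stands against both rails inside the corner, and the job was handed in at about 25 s of the 70 s allowed. I pushed it there with the part-open fingers inside it, without lifting it, and then drew the fingers out.

- **Position:** The last top view put the dish centre at (-64.7, -65.2) mm in the corner frame; touching both rails would be (-65, -65). The last side view gave (-62.6, -65.6) mm. That is 2.4 mm too far in on x, which the rail makes impossible. The front rail partly hides the dish there, so I trusted the top view and the contact forces.
- **Forces:** Pushing took about 2 to 3 N. The final contact rose to about 7 N, with both rails pressing back. I read the force only at the end of each move, so a brief higher peak in between would not have shown.
- **Other goods:** The mug, jar, candlestick and two other dishes were found where they started, within the few millimetres the detection is good for. At hand-in the robot was about 0.4 m away, with no force on it.

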